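Mount the vial carousel on the autosampler's drive spindle

TASK

Pick up the vial carousel by its bar handle and put it on the autosampler's spindle: lower it over the centring post, turn it gently until its four holes line up with the four studs, and slide it down until it sits fully home and flat on the spindle plate, then let go. Handle it gently: never let it press or drop on the autosampler with more than 50 N, and do not disturb the bottle, the jar or the tip box.

Things in the scene. Friction and masses are not known exactly. Their poses are not given: they have to be found in the camera images.
- carousel: Vial carousel, loose, 0.4 to 0.75 kg: aluminium disc 148 mm across, 10 mm thick, lying flat; 12 fixed capped vials stand near its rim (64 mm radius, tops 33 mm above the underside); a hub 36 mm across rises to 51 mm and bears a black bar handle. Origin: centre of the underside, z up, x along the bar. A blind bore 23 mm across, 45 mm deep, opens at the centre of the underside.
- carousel_grip (a point): Centre of the carousel's bar handle, on its axis, 66 mm above its underside; same axes as the carousel. The bar is 70 mm long (along x), 14 mm thick (along y) and 30 mm tall (51 to 81 mm above the underside).
- carousel_hole (a point): Lower mouth of one of the carousel's four through holes (12.6 mm across, 1.8 mm of play all round a stud). They lie on a 40 mm radius at 45, 135, 225 and 315 degrees from the carousel's x axis; this is the one at 45. Same axes as the carousel.
- sampler: Autosampler drive unit, fixed: white box 210 by 210 mm, 60 mm tall, with the spindle on its top. Origin: centre of its underside on the bench, z up. The spindle is held by a brake that slips at about 0.8 N m, so it stays put under a lightly pressed, turning carousel.
- spindle_seat (a point): Centre of the upper face of the spindle plate (dark, round, 116 mm across, upper face 75 mm above the bench), on which the carousel's underside must finally lie; z up. Its x and y are the white box's and do NOT follow the studs.
- stud_tips (a point): Point on the spindle axis level with the tips of the four upright studs: 16 mm above the plate. Studs: 9 mm across, tips chamfered to 5 mm, evenly spaced on a 40 mm radius. Their angle about the axis differs every time and is not given (nor by this point's axes): see it, or feel for it by turning the carousel, at most a quarter turn, while it rests lightly on the tips.
- post_tip (a point): Tip of the centring post on the spindle axis, 34 mm above the plate; z up. The post is 20 mm across (1.5 mm of play all round in the carousel's bore); its top 10 mm tapers to 10 mm across.
- bottle: Bystander: clear glass bottle with blue cap, 66 mm across, 150 mm tall; origin at the centre of its foot.
- jar: Bystander: low amber jar with white cap, 60 mm across, 75 mm tall; origin at the centre of its foot.
- tipbox: Bystander: blue plastic box 70 by 100 by 55 mm; origin at the centre of its underside.

How it is judged (in metres and radians):
On the way, in this order (a step that is already met when the one before it is completed fails the run):
1. the carousel is on the centring post: centred within 8 mm, its underside less than 30 mm above the spindle plate (horizontal distance between carousel and spindle_seat below 0.008 m and z of carousel in the frame of spindle_seat below 0.03 m), for 0.1 s.
2. the carousel is fully home on the studs: underside within 3 mm of the spindle plate, centred within 4 mm, level (horizontal distance between carousel and spindle_seat below 0.004 m and z of carousel in the frame of spindle_seat below 0.003 m and angle between carousel's own z axis and vertical below 0.05 rad), for 0.2 s.
At the end, for the whole second after the job is handed in: The carousel lies at rest, flat on the spindle plate with the studs through its holes: underside within 3 mm of the plate, centre within 4 mm of the spindle axis, tilt under 0.05 rad (all of step 2 and z of carousel in the frame of spindle_seat above -0.003 m and linear speed of carousel below 0.02 m/s); the robot touches nothing.
It fails at once if the carousel presses or drops on the autosampler with more than 50 N (contact force between carousel and sampler above 50 N).
It fails at once if a bystander (bottle, jar or tip box) is moved by more than 30 mm (distance of any of bottle, jar, tipbox from where it was at the start of the episode above 0.03 m).
It also fails if it takes over 64 s, if anything falls off the work surface, if the arm or the gripper's body presses on something with over 40 N, if the wrist force passes 120 N, or if a joint passes its speed limit or range.

ROBOT

A 6-joint arm with a two-finger parallel gripper is mounted at the origin on the work surface. World frame = base frame: x ahead of the robot, y to its left, z up, the work surface at z = 0. Lengths are in m, angles in degrees, forces in N, time in s.
With the tool pointing down it reaches from about 0.425 to 0.95 m from the base axis. Payload 3.5 kg.
Tool frame: the origin (TCP) lies midway between the tips of the shut fingers; the grasp point (between the pads) lies 19 mm behind it; z points along the fingers, y is the direction in which the jaws open and shut (so a half turn about z gives the same grasp; the last joint's range is limited). The gripper opens to 85 mm and grips with 20 to 120 N. Pads are 22 mm wide; open, the fingers measure 114 mm over their backs; the gripper's body (76 mm by 85 mm) begins 54 mm behind the grasp point. The pads swing forward as they close: fully open they stand 13 mm farther back than shut.
Start: joints at [60.332, 16.404, 90.338, -0, 73.258, -8.594], TCP at [0.243, 0.63, 0.231] pointing down, gripper open.
Joint ranges: [-158.93, 158.93], [-51.34, 127.21], [12.03, 142.37], [-87.48, 267.48], [13.55, 161.25], [-162.69, 162.69]. Speed limits (degrees/s): [159.86, 159.86, 180, 180, 180, 180].

INTERFACE

Orientations are given as a 3x3 rotation matrix whose columns are the frame's x, y, z axes.
In Python, from rig import monitor, optics, ctrl gives the robot as it stands.
- The arm moves only by the tool arm_command, never from a script. Its argument "commands" is one flat list of numbers, 5 for each row, row after row: the opening, from 0 (shut) to 1 (fully open), then the shift along the tool's x, y, z in m, then the turn about the tool's z in rad. In form: [hand, tx, ty, tz, roll, hand, tx, ty, tz, roll, ...]. A call has 1 to 12 rows; each row is the pose to reach, as a shift and turn from the pose commanded when the call began, along the tool's axes at that moment; what a row does not reach only later rows make up. A row lasts 1/12 s, in which the tool goes at most 41.7 mm and 7.16 degrees, less where a joint would pass 70% of its speed; a pose out of reach is approached as far as the arm can. A call with a gripper value outside its range is refused whole. The fingers move at their own pace and stop on an object; "squeeze" is the grip in N (left out, the last holds). Time passes only in rows, so rows that repeat a pose let the fingers close. It gives the time, the measured TCP pose, the force and the opening at its end, in the units of the state.
- monitor.sense(): the state, without advancing time (a new reading comes with each control period).
- optics.grab_frame(name): name is "scene" or "side" or "wrist"; returns (picture, depth): 420x560x3 uint8, red, green, blue; 420x560 float32, m along the optical axis (not along the pixel's ray), 0 where there is no reading.
- optics.calibration(name): a dict with "camera_matrix" (3x3 intrinsics, pixels), "R" (3x3) and "t" (3): a world point X has camera coordinates R X + t; the wrist camera has in their place "mount" (4x4, takes a point from camera to tool coordinates, whose origin is the TCP and whose axes are the flange's). Camera axes: x right, y down, z forward; pixel columns grow to the right and rows downward; lengths in m; the calibration is good to about 2 mm. A picture is of the moment at which its call begins: read the wrist's pose just before it. calibration takes no time and is no camera call.
- ctrl.job_done(): hands the job in, once; it reports no verdict.
The state is a dict: "t": time; "joint_positions": joint angles; "qvel": joint speeds; "tau": joint torques, N m; "position": TCP position; "eef_rot": TCP orientation; "contact_force": force on the tool from outside, world axes, zero at the start; "ft_torque": the same for the moment, N m; "finger_gap": finger opening in m.
Only numpy, scipy, OpenCV 4.12 (cv2) and the standard library are available. Lean on these libraries where they do the work, as an engineer would, in place of code of your own. Each camera call takes 0.05 s, during which the arm holds its last target.

## Working session

There is one attempt and no reset: what is moved stays moved. The work goes in short steps, Python scripts to look and compute and a tool call to move; the robot and the scene stay as the last step left them, time stands still between calls to the robot, and variables do not carry over. Pictures are saved under pics/ and viewed, and the job is handed in when it is done.

Besides the shell and the picture viewer there is one more tool, called after "Call:" as name(argument=value, ...), one argument or row to a line, values as JSON. arm_command: Moves the arm, as the interface text tells. Its arguments: {"type":"object","properties":{"commands":{"type":"array","items":{"type":"number"}},"squeeze":{"type":"number"}},"required":["commands"]}

```bash
mkdir -p pics; ls; cat > h.py <<'E'
import numpy as np, cv2
from rig import monitor, optics, ctrl
def grab(n, name):
    s=monitor.sense(); p,d=optics.grab_frame(n)
    cv2.imwrite(f'pics/{name}.png',p[:,:,::-1]); np.savez(f'pics/{name}.npz',p=p,d=d,pos=s['position'],R=s['eef_rot'])
    return s,p,d
def world(n,d,s=None):
    c=optics.calibration(n);K=np.array(c['camera_matrix'])
    v,u=np.mgrid[:d.shape[0],:d.shape[1]]
    P=np.stack([(u-K[0,2])/K[0,0]*d,(v-K[1,2])/K[1,1]*d,d],-1)
    if n=='wrist':
        M=np.array(c['mount']);P=P@M[:3,:3].T+M[:3,3]
        return P@np.array(s['eef_rot']).T+np.array(s['position'])
    return (P-np.array(c['t']))@np.array(c['R'])
E
python3 - <<'E'
from h import *
print(monitor.sense())
for n in ['scene','side','wrist']:
    grab(n,n+'0'); print(n,optics.calibration(n))
E
```

```text
pics
{'t': 0.0, 'joint_positions': array([ 6.03332401e+01,  1.64548122e+01,  9.04217145e+01, -3.49049078e-04,
        7.32571447e+01, -8.59473792e+00]), 'qvel': array([ 0.02367599,  0.01198434,  0.05108173, -0.02511307, -0.09426668,
        0.00817951]), 'tau': array([-4.66814490e-04, -4.05977118e+01, -2.92629164e+01, -2.29528050e-04,
        5.74154081e-03, -3.59921501e-05]), 'position': array([0.24234612, 0.62930544, 0.22994153]), 'eef_rot': array([[-9.33129650e-01,  3.59538225e-01, -1.14966221e-03],
       [ 3.59539899e-01,  9.33127504e-01, -2.03007876e-03],
       [ 3.42890520e-04, -2.30767611e-03, -9.99997279e-01]]), 'contact_force': array([-0.67380637,  0.55700511,  0.38045818]), 'ft_torque': array([ 0.02118336,  0.01304334, -0.0361821 ]), 'finger_gap': 0.08550233792055253}
scene {'camera_matrix': array([[423.50944106,   0.        , 274.90328509],
       [  0.        , 423.50944106, 211.23230044],
       [  0.        ,   0.        ,   1.        ]]), 'R': array([[ 0.72713726,  0.68648841, -0.00225187],
       [ 0.4802616 , -0.51103762, -0.71287401],
       [-0.49053053,  0.51727
[... 285 characters left out ...]
4114,  0.00429321],
       [-0.24042996, -0.54733638, -0.80163354],
       [ 0.32896831,  0.73103667, -0.59780034]]), 't': array([-0.57752141,  0.24490891,  0.70570457])}
wrist {'camera_matrix': array([[353.17050473,   0.        , 278.64064179],
       [  0.        , 353.17050473, 213.26268394],
       [  0.        ,   0.        ,   1.        ]]), 'mount': array([[ 1.28227368e-04, -9.45265915e-01, -3.26300986e-01,
         8.48200841e-02],
       [ 9.99999406e-01,  4.74386767e-04, -9.81285267e-04,
         3.73714475e-04],
       [ 1.08236839e-03, -3.26300666e-01,  9.45265414e-01,
        -1.41672343e-01],
       [ 0.00000000e+00,  0.00000000e+00,  0.00000000e+00,
         1.00000000e+00]])}
```

View pics/scene0.png

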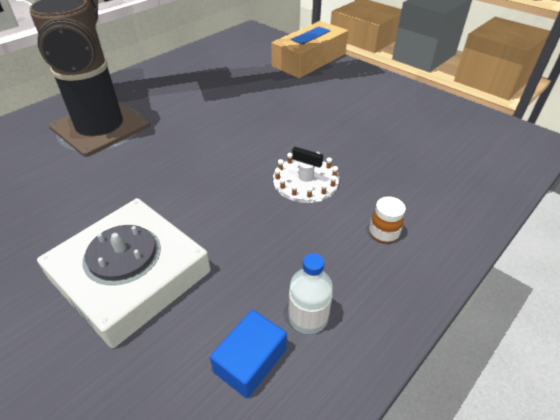

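View pics/side0.png

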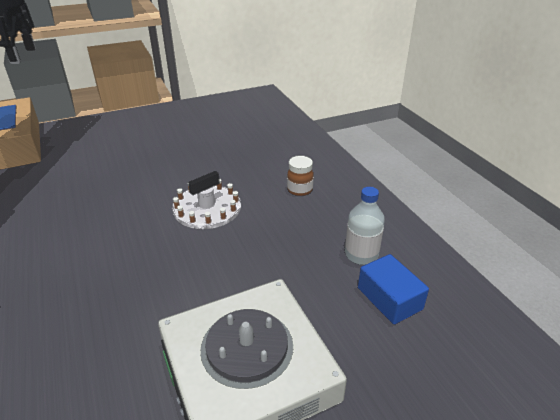

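View pics/wrist0.png

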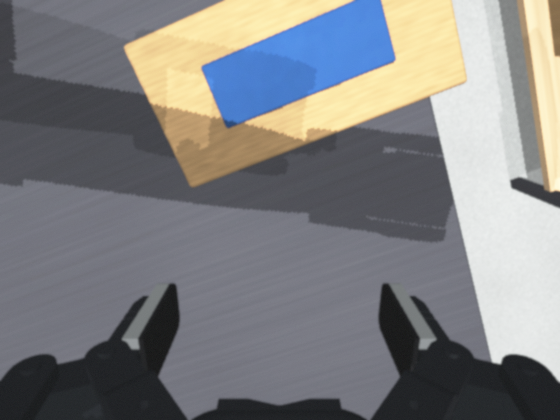

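The scene view shows the sampler at about (122,265), the carousel at (306,175) with its bar at (307,157), the jar at (387,220), the bottle at (311,295) and the tip box at (250,350). The side view has the sampler plate at (247,345) and the carousel at (207,203). I'll measure these from the depth images.

```bash
python3 - <<'E'
from h import *
for n in ['scene','side']:
    z=np.load(f'pics/{n}0.npz'); d=z['d'];p=z['p'];W=world(n,d)
    roi={'scene':((140,205,265,350),(200,345,35,215)),'side':((165,230,165,250),(280,415,150,350))}[n]
    a,b,c,e=roi[0]; w=W[a:b,c:e].reshape(-1,3)
    ok=d[a:b,c:e].ravel()>0; w=w[ok]
    bar=w[(w[:,2]>.06)&(w[:,2]<.095)]; print(n,'ztab',np.median(w[:,2]), len(bar), bar[:,2].max())
    r=cv2.minAreaRect(bar[:,:2].astype(np.float32)*1000); print('bar',r, cv2.boxPoints(r).round(1).tolist())
    vials=w[(w[:,2]>.008)&(w[:,2]<.04)]; print('disc circ',cv2.minEnclosingCircle(vials[:,:2].astype(np.float32)*1000))
    a,b,c,e=roi[1]; w=W[a:b,c:e].reshape(-1,3); col=p[a:b,c:e].reshape(-1,3)
    top=w[(w[:,2]>.05)&(w[:,2]<.066)&(col.min(1)>140)]; r=cv2.minAreaRect(top[:,:2].astype(np.float32)*1000); print('box',r)
    pl=w[(w[:,2]>.069)&(w[:,2]<.08)]; print('plate',cv2.minEnclosingCircle(pl[:,:2].astype(np.float32)*1000),np.median(pl[:,2]))
    im=np.zeros(d.shape,np.uint8); m=(W[...,2]>.081)&(W[...,2]<.13); im[a:b,c:e]=m[a:b,c:e]*255
    k,l,st,ce=cv2.connectedComponentsWithStats(im)
    for i in range(1,k):
        if st[i,4]>3:
            q=W[l==i]; print(ce[i].round(1),st[i,4],q.mean(0).round(4),q.max(0).round(4),q.min(0).round(4))
E
python3 - <<'E'
import cv2
a=cv2.imread('pics/scene0.png')[200:345,35:215];b=cv2.imread('pics/side0.png')[280:420,150:350]
c=cv2.imread('pics/scene0.png')[140:205,265:350]
cv2.imwrite('pics/z1.png',cv2.resize(a,None,fx=4,fy=4,interpolation=2)); cv2.imwrite('pics/z2.png',cv2.resize(b,None,fx=4,fy=4,interpolation=2));
E
```

```text
scene ztab 0.0012595276175743032 346 0.0820190084786044
bar ((539.6945190429688, 202.72869873046875), (71.10885620117188, 17.00349235534668), 18.285236358642578) [[503.29998779296875, 199.60000610351562], [508.6000061035156, 183.5], [576.0999755859375, 205.8000030517578], [570.7999877929688, 222.0]]
disc circ ((542.2027587890625, 203.1381378173828), 76.2923583984375)
box ((480.01617431640625, -218.33033752441406), (211.3411102294922, 208.92637634277344), 1.4271862506866455)
plate ((479.0189514160156, -218.5692596435547), 58.8571662902832) 0.07389623094448222
[133.5 229. ] 29 [ 0.4702 -0.18    0.0867] [ 0.4733 -0.1753  0.0904] [ 0.4659 -0.184   0.0813]
[ 99.7 236.1] 31 [ 0.4427 -0.2291  0.0868] [ 0.4459 -0.2249  0.092 ] [ 0.4376 -0.2327  0.0811]
[116.4 241.7] 184 [ 0.4843 -0.2195  0.0969] [ 0.4896 -0.2086  0.1096] [ 0.4746 -0.228   0.0811]
[135.9 252.9] 33 [ 0.5196 -0.2078  0.0868] [ 0.5222 -0.2035  0.0904] [ 0.5158 -0.2112  0.0813]
[100.4 260.6] 33 [ 0.4916 -0.2564  0.0869] [ 0.4948 -0.2517  0.0908] [ 0.4868 -0.2602  0.0814]
side ztab 0.002502172137929532 360 0.08309563027805361
bar 
[... 281 characters left out ...]
7451172), 74.9281234741211)
box ((475.4864807128906, -219.04014587402344), (208.50340270996094, 210.32481384277344), 1.3262773752212524)
plate ((474.7638854980469, -218.71710205078125), 58.82575607299805) 0.07519934157618673
[229.6 318.1] 45 [ 0.4644 -0.1817  0.0876] [ 0.4691 -0.1765  0.0931] [ 0.4606 -0.1857  0.0811]
[268.5 320.9] 45 [ 0.5137 -0.2092  0.0877] [ 0.519  -0.2049  0.092 ] [ 0.51   -0.2117  0.081 ]
[245.7 332.6] 252 [ 0.4743 -0.2233  0.0982] [ 0.4853 -0.2139  0.1112] [ 0.466  -0.2294  0.0811]
[222.  350.9] 54 [ 0.437  -0.2308  0.0878] [ 0.4418 -0.2254  0.0927] [ 0.4329 -0.2344  0.0817]
[263.5 354.4] 51 [ 0.486  -0.2585  0.0878] [ 0.491  -0.253   0.0928] [ 0.4824 -0.2625  0.081 ]
```

View pics/z2.png

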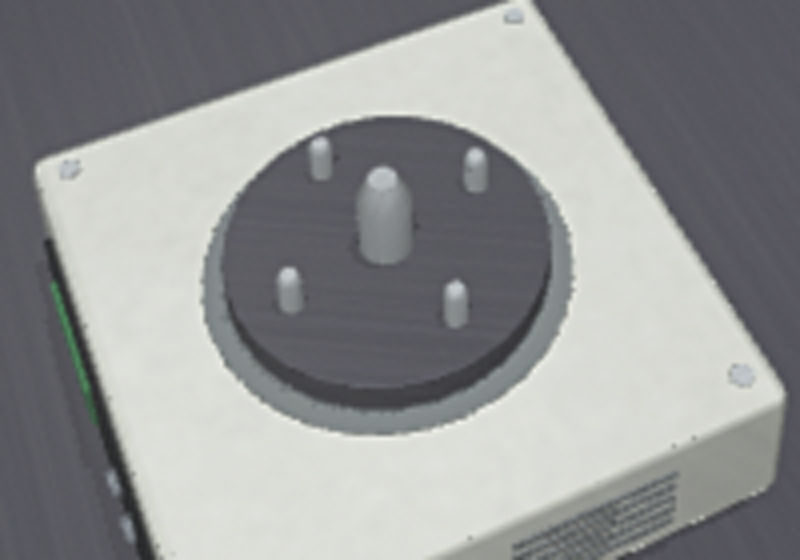

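Both cameras agree on a stud angle of about 15.5° and a bar angle of about 17°, but they differ by 4 mm in x. The wrist camera will refine this. I'm moving above the carousel with the tool x along the bar.

Call:
arm_command(
  commands=[1,-0.429,-0.292,0,-0.67,1,-0.429,-0.292,0,-0.67,1,-0.429,-0.292,0,-0.67,1,-0.429,-0.292,0,-0.67,1,-0.429,-0.292,0,-0.67,1,-0.429,-0.292,0,-0.67,1,-0.429,-0.292,0,-0.67,1,-0.429,-0.292,0,-0.67,1,-0.429,-0.292,0,-0.67,1,-0.429,-0.292,0,-0.67,1,-0.429,-0.292,0,-0.67,1,-0.429,-0.292,0,-0.67],
)

```text
t: 1.15
position: [0.524, 0.2224, 0.2312]
eef_rot: [[-0.955, -0.298, -0.0], [-0.298, 0.955, 0.0], [0.0, 0.0, -1.0]]
contact_force: [-0.3, 1.0, 0.7]
finger_gap: 0.085
```

Call:
arm_command(
  commands=[1,0,-0.01,0,0,1,0,-0.01,0,0,1,0,-0.01,0,0,1,0,-0.01,0,0],
)

```text
t: 1.48
position: [0.5255, 0.2158, 0.231]
eef_rot: [[-0.954, -0.299, -0.001], [-0.299, 0.954, 0.0], [0.001, 0.001, -1.0]]
contact_force: [-0.4, 0.5, 1.2]
finger_gap: 0.0854
```

```bash
cat > bar.py <<'E'
from h import *
import sys
def bar(name):
    s,p,d=grab('wrist',name); W=world('wrist',d,s)
    print('pos',s['position'].round(4),'yaw',np.degrees(np.arctan2(s['eef_rot'][1,0],s['eef_rot'][0,0])).round(2))
    return s,p,d,W
E
python3 - <<'E'
from bar import *
s,p,d,W=bar('w1')
g=(d>0)&(np.abs(W[...,0]-.54)<.1)&(np.abs(W[...,1]-.2)<.1)
m=g&(W[...,2]>.072)&(W[...,2]<.092); w=W[m]; print(len(w),np.median(w[:,2]))
r=cv2.minAreaRect(w[:,:2].astype(np.float32)*1000); print(r)
m=g&(W[...,2]>.008)&(W[...,2]<.04); print(cv2.minEnclosingCircle(W[m][:,:2].astype(np.float32)*1000))
E
```

```text
pos [0.5255 0.2158 0.231 ] yaw -162.62
1216 0.07975975731801398
((538.18603515625, 204.9514617919922), (69.38533020019531, 13.965178489685059), 16.090702056884766)
((538.8618774414062, 205.01644897460938), 74.15557098388672)
```

View pics/w1.png

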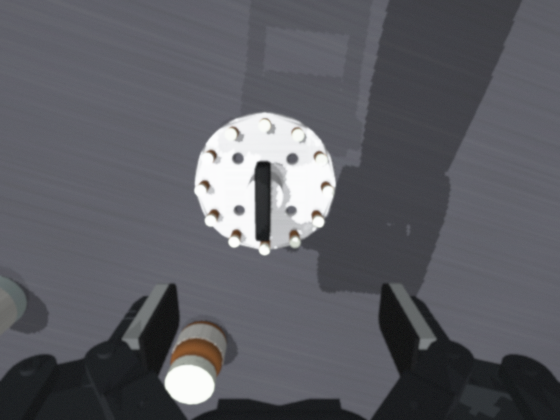

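```bash
python3 - <<'E'
from h import *
z=np.load('pics/w1.npz');p=z['p'];d=z['d'];pos=z['pos'];R=z['R']
W=world('wrist',d,{'eef_rot':R,'position':pos})
c=optics.calibration('wrist');K=c['camera_matrix'];M=c['mount']
def ray(uv,h):
    v=np.array([(uv[0]-K[0,2])/K[0,0],(uv[1]-K[1,2])/K[1,1],1]);v=R@(M[:3,:3]@v);o=R@M[:3,3]+pos
    return o+v*(h-o[2])/v[2]
g=p.min(2); a=(g<140).astype(np.uint8)*255
k,l,st,ce=cv2.connectedComponentsWithStats(a)
H=[]
for i in range(1,k):
    if 60<st[i,4]<250 and 150<ce[i][1]<220 and 220<ce[i][0]<310: 
        q=ray(ce[i],.010);H.append(q);print(ce[i].round(1),st[i,2:],q.round(4))
H=np.array(H)
if len(H)==4:
    print(H.mean(0)); v=H-H.mean(0); print(np.degrees(np.arctan2(v[:,1],v[:,0]))%90-45)
m=(W[...,2]>.06)&(W[...,2]<.08)&(p[...,0]>120)&(p[...,2]<80)
for lo,hi in(((.03),.06),(.06,.08)):
  m=(W[...,2]>lo)&(W[...,2]<hi)&(W[...,0]>.60)&(np.mgrid[:420,:560][1]<240)&(np.mgrid[:420,:560][1]>150)
  print('jar',W[m].min(0),W[m].max(0),W[m].mean(0))
n='scene';z=np.load('pics/scene0.npz');W=world(n,z['d'])
for nm,(a,b,c,e) in dict(jar=(198,240,370,405),bottle=(255,330,290,330),tip=(315,390,210,290)).items():
    w=W[a:b,c:e].reshape(-1,3);w=w[w[:,2]>.02];print(nm,np.percentile(w,5,0).round(3),np.percentile(w,95,0).round(3))
E
```

```text
[237.4 157.8] [10 10 82] [0.5188 0.1698 0.01  ]
[291.8 158.5] [11 10 87] [0.5027 0.2234 0.01  ]
[238.7 209.6] [10  8 64] [0.5727 0.1858 0.01  ]
[290.3 210.3] [10  8 64] [0.5568 0.2394 0.01  ]
[0.53773732 0.20460247 0.01      ]
[16.42701632 16.75071894 16.72081881 16.2969447 ]
jar [0.60010677 0.15793644 0.03001955] [0.76740786 0.21820497 0.05995604] [0.73154163 0.18805753 0.04387891]
jar [0.72999786 0.16159718 0.06004431] [0.78395829 0.21452252 0.07600994] [0.75201577 0.18808195 0.07239614]
jar [0.738 0.158 0.025] [0.786 0.203 0.075]
bottle [ 0.758 -0.095  0.03 ] [ 0.804 -0.054  0.149]
tip [ 0.729 -0.232  0.03 ] [ 0.793 -0.14   0.055]
```

Call:
arm_command(
  commands=[1,-0.0084,-0.0143,0.03,0.0145,1,-0.0084,-0.0143,0.06,0.0145,1,-0.0084,-0.0143,0.09,0.0145,1,-0.0084,-0.0143,0.1,0.0145,1,-0.0084,-0.0143,0.1,0.0145,1,-0.0084,-0.0143,0.1,0.0145],
)

```text
t: 2.03
position: [0.5383, 0.2046, 0.1317]
eef_rot: [[-0.958, -0.285, -0.0], [-0.285, 0.958, 0.0], [0.0, 0.0, -1.0]]
contact_force: [-0.3, -0.3, -0.1]
finger_gap: 0.0857
```

```bash
python3 - <<'E'
from bar import *
s,p,d,W=bar('w2')
g=(d>0)&(np.abs(W[...,0]-.54)<.06)&(np.abs(W[...,1]-.205)<.05)
m=g&(W[...,2]>.074)&(W[...,2]<.092); w=W[m]; print(len(w),np.median(w[:,2]))
r=cv2.minAreaRect(w[:,:2].astype(np.float32)*1000); print(r)
E
```

```text
pos [0.5383 0.2046 0.1317] yaw -163.42
2490 0.07979215395308151
((538.0863647460938, 204.9806365966797), (69.34584045410156, 14.043485641479492), 17.153610229492188)
```

View pics/w2.png

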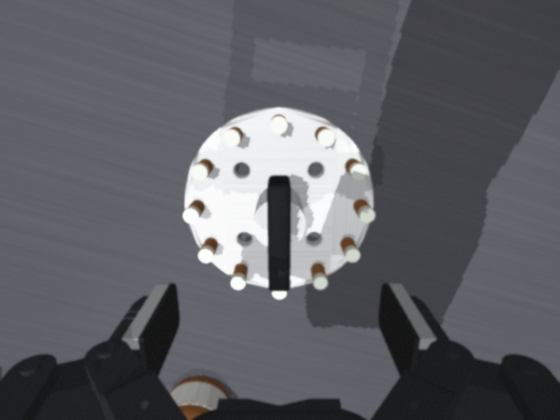

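The bar sits at column 279, centred between the fingers (178 and 380), and the axes line up. I'm descending and closing now.

Call:
arm_command(
  commands=[1,0,0,0.03,0,1,0,0,0.06,0,1,0,0,0.076,0,1,0,0,0.076,0,0.1,0,0,0.076,0,0,0,0,0.076,0,0,0,0,0.076,0,0,0,0,0.076,0,0,0,0,0.076,0,0,0,0,0.076,0,0,0,0,0.076,0,0,0,0,0.076,0],
  squeeze=60,
)

```text
t: 3.08
position: [0.5395, 0.2039, 0.0566]
eef_rot: [[-0.959, -0.284, 0.002], [-0.284, 0.959, 0.001], [-0.002, 0.0, -1.0]]
contact_force: [-0.5, 0.9, 6.3]
finger_gap: 0.0128
```

Call:
arm_command(
  commands=[0,0,0,-0.005,0,0,0,0,-0.02,0,0,0,0,-0.045,0,0,0,0,-0.075,0,0,0,0,-0.105,0,0,0,0,-0.135,0,0,0,0,-0.165,0,0,0,0,-0.195,0,0,0,0,-0.22,0,0,0,0,-0.235,0,0,0,0,-0.244,0,0,0,0,-0.244,0],
)

```text
t: 4.08
position: [0.5389, 0.2035, 0.3003]
eef_rot: [[-0.959, -0.284, 0.002], [-0.284, 0.959, 0.0], [-0.002, -0.0, -1.0]]
contact_force: [0.1, -0.3, -3.6]
finger_gap: 0.0127
```

Call:
arm_command(
  commands=[0,0.002,-0.01,0,0.01,0,0.006,-0.03,0,0.05,0,0.012,-0.06,0,0.1,0,0.02,-0.095,0,0.18,0,0.028,-0.13,0,0.27,0,0.035,-0.165,0,0.36,0,0.043,-0.2,0,0.45,0,0.05,-0.235,0,0.54,0,0.057,-0.27,0,0.62,0,0.064,-0.3,0,0.7,0,0.07,-0.33,0,0.76,0,0.076,-0.355,0,0.805],
)

```text
t: 5.08
position: [0.5649, -0.161, 0.2958]
eef_rot: [[-0.867, 0.499, -0.005], [0.499, 0.867, 0.001], [0.005, -0.001, -1.0]]
contact_force: [0.4, -0.0, -5.1]
finger_gap: 0.013
```

Call:
arm_command(
  commands=[0,-0.016,-0.023,0,0,0,-0.034,-0.047,0,0,0,-0.052,-0.073,0,0,0,-0.063,-0.088,0,0,0,-0.067,-0.093,0,0,0,-0.067,-0.093,0,0,0,-0.067,-0.093,0,0,0,-0.067,-0.093,0,0,0,-0.067,-0.093,0,0],
)

```text
t: 5.83
position: [0.5788, -0.2709, 0.2992]
eef_rot: [[-0.87, 0.493, -0.0], [0.493, 0.87, 0.001], [0.001, 0.0, -1.0]]
contact_force: [-0.5, 0.3, -4.7]
finger_gap: 0.0127
```

```bash
python3 - <<'E'
from bar import *
s,p,d,W=bar('w3'); print(s['finger_gap'],s['contact_force'])
E
```

```text
pos [ 0.5788 -0.2709  0.2992] yaw 150.46
0.012711739975886602 [-0.50517021  0.30197502 -4.73809244]
```

View pics/w3.png

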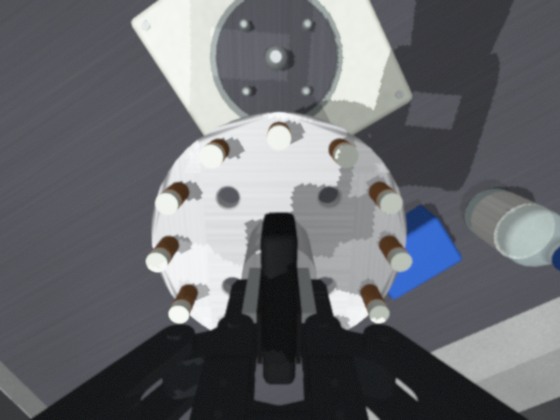

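The wrist view shows the studs at (246,24), (307,24), (246,91) and (306,91), and the post at (276,57). The held disc's front holes are at (228,196) and (329,196).

```bash
python3 - <<'E'
from h import *
z=np.load('pics/w3.npz');p=z['p'];d=z['d'];pos=z['pos'];R=z['R']
W=world('wrist',d,{'eef_rot':R,'position':pos})
c=optics.calibration('wrist');K=c['camera_matrix'];M=c['mount']
def ray(uv,h):
    v=np.array([(uv[0]-K[0,2])/K[0,0],(uv[1]-K[1,2])/K[1,1],1]);v=R@(M[:3,:3]@v);o=R@M[:3,3]+pos
    return o+v*(h-o[2])/v[2]
v,u=np.mgrid[:420,:560]
# tips by depth
im=((W[...,2]>.0855)&(W[...,2]<.115)&(v<105)).astype(np.uint8)
k,l,st,ce=cv2.connectedComponentsWithStats(im);S=[]
for i in range(1,k):
    if st[i,4]>8:
        q=W[l==i]; q2=q[q[:,2]>q[:,2].max()-.002]; tip=ray([u[(l==i)&(W[...,2]>q[:,2].max()-.002)].mean(),v[(l==i)&(W[...,2]>q[:,2].max()-.002)].mean()],q[:,2].max())
        print(ce[i].round(1),st[i,4],'max',q[:,2].max().round(4),'tip',tip.round(4)); 
        if abs(tip[2]-.091)<.006:S.append(tip[:2])
S=np.array(S)
if len(S)==4:
    c0=S.mean(0);w=S-c0;print('stud c',c0,np.degrees(np.arctan2(w[:,1],w[:,0]))%90,np.linalg.norm(w,axis=1))
# plate circle
g=p.min(2); m=(W[...,2]>.07)&(W[...,2]<.08)&(v<110); print('plate z',np.median(W[m][:,2]))
w=W[m][:,:2]; 
# box corners / disc
m=(np.abs(u-278)<140)&(v>110)&(v<330)&(p.min(2)>150)
print('disc z',np.median(W[m][:,2])); dz=np.median(W[m][:,2])
a=((g<110)&(v>180)&(v<215)&(((u>210)&(u<250))|((u>312)&(u<350)))).astype(np.uint8)
k,l,st,ce=cv2.connectedComponentsWithStats(a)
H=[]
for i in range(1,k):
    if st[i,4]>50: q=ray(ce[i],dz);H.append(q);print(ce[i],st[i],q)
H=np.array(H); 
if len(H)==2:
    e=H[1]-H[0];print('angle',np.degrees(np.arctan2(e[1],e[0])),np.linalg.norm(e),'mid rel tcp (tool)',R.T@(H.mean(0)-pos))
E
python3 - <<'E'
import cv2
cv2.imwrite('pics/z3.png',cv2.resize(cv2.imread('pics/w3.png')[0:220,150:420],None,fx=2.9,fy=2.7,interpolation=2))
E
```

```text
[243.7  24.2] 89 max 0.0919 tip [ 0.4403 -0.228   0.0919]
[306.9  24. ] 89 max 0.0919 tip [ 0.4682 -0.1794  0.0919]
[275.4  57.6] 427 max 0.11 tip [ 0.4787 -0.2177  0.11  ]
[246.   91.1] 71 max 0.092 tip [ 0.4894 -0.2558  0.092 ]
[305.6  90.9] 74 max 0.0913 tip [ 0.5166 -0.2068  0.0913]
stud c [ 0.4786436  -0.21748231] [15.36712202 15.31936427 15.74624483 15.75000121] [0.03977975 0.03950666 0.03977137 0.03948454]
plate z 0.07414518114439547
disc z 0.25180420523748936
[328.75862069 196.00862069] [318 187  23  19 348] [ 0.56667521 -0.23180959  0.25180421]
[227.9133574  196.13718412] [218 188  21  17 277] [ 0.53905299 -0.28073069  0.25180421]
angle -119.45028545258108 0.05618061939546187 mid rel tcp (tool) [ 2.96903661e-02 -9.67837964e-05  4.74251258e-02]
```

View pics/z3.png

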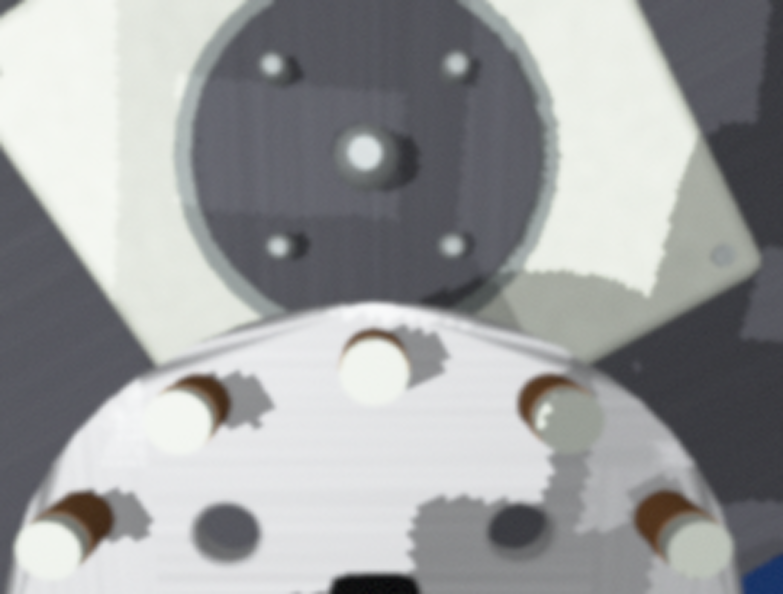

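The stud centre is (0.4786, -0.2175) at 15.5°, so the bar needs a yaw of 150.5°, which it already has. I'm moving over the post and dropping to just above it.

Call:
arm_command(
  commands=[0,0.015,0,0,0,0,0.04,-0.001,0,0,0,0.065,-0.002,0,0,0,0.09,-0.003,0,0,0,0.107,-0.003,0,0,0,0.112,-0.003,0.01,0,0,0.112,-0.003,0.035,0,0,0.112,-0.003,0.065,0,0,0.112,-0.003,0.09,0,0,0.112,-0.003,0.11,0,0,0.112,-0.003,0.118,0,0,0.112,-0.003,0.118,0],
)

```text
t: 6.88
position: [0.4787, -0.2182, 0.1784]
eef_rot: [[-0.869, 0.494, -0.004], [0.494, 0.869, 0.003], [0.005, 0.001, -1.0]]
contact_force: [-0.9, 0.3, -4.0]
finger_gap: 0.0127
```

```bash
python3 - <<'E'
from h import *
grab('side','side1');s,_,_=grab('scene','scene1');print(s['position'],s['contact_force'],s['ft_torque'],np.degrees(np.arctan2(s['eef_rot'][1,0],s['eef_rot'][0,0])))
a=cv2.imread('pics/side1.png')[230:420,120:380];b=cv2.imread('pics/scene1.png')[150:340,10:270]
cv2.imwrite('pics/z4.png',cv2.resize(np.vstack([a,b]),None,fx=1.57,fy=1.57))
E
```

```text
[ 0.47979739 -0.2190543   0.18060017] [ 0.12625116 -0.95355245 -3.21088378] [-0.01395183 -0.00841266 -0.0270619 ] 150.39514278882453
```

View pics/z4.png

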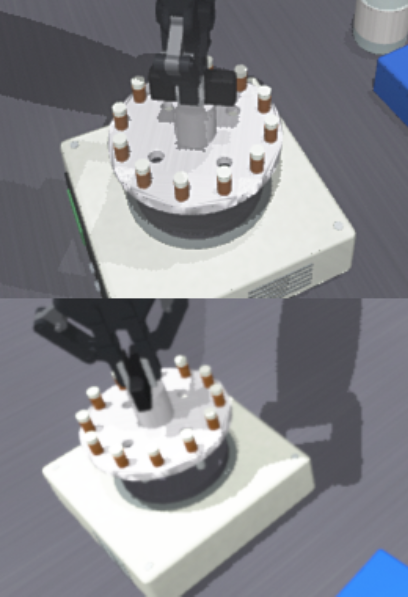

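Over the post and level. I'm sinking onto the post until the underside is about 20 mm above the plate.

Call:
arm_command(
  commands=[0,0.0005,0.0007,0.004,0,0,0.0005,0.0007,0.008,0,0,0.0005,0.0007,0.012,0,0,0.0005,0.0007,0.016,0,0,0.0005,0.0007,0.02,0,0,0.0005,0.0007,0.024,0,0,0.0005,0.0007,0.027,0,0,0.0005,0.0007,0.029,0,0,0.0005,0.0007,0.029,0,0,0.0005,0.0007,0.029,0,0,0.0005,0.0007,0.029,0],
)

```text
t: 7.9
position: [0.4798, -0.2187, 0.1525]
eef_rot: [[-0.869, 0.495, -0.0], [0.495, 0.869, 0.0], [0.0, 0.0, -1.0]]
contact_force: [0.2, -0.0, -5.2]
finger_gap: 0.0131
```

```bash
python3 - <<'E'
from bar import *
s,p,d,W=bar('w4'); print(s['contact_force'],s['ft_torque'])
E
```

```text
pos [ 0.4798 -0.2187  0.1525] yaw 150.36
[ 0.23525164 -0.01936602 -5.15543251] [0.04304031 0.06483741 0.01681674]
```

View pics/w4.png

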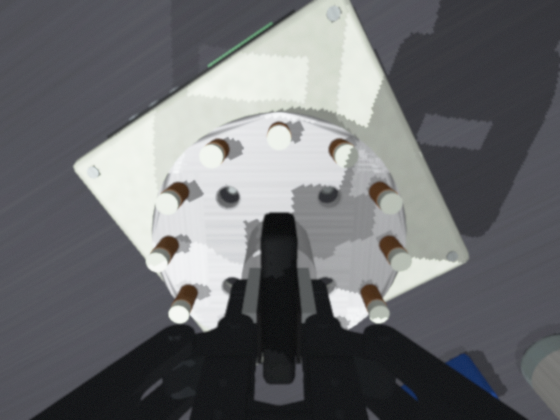

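The studs show in the holes, with no contact yet. I'm lowering slowly through the stud tips.

Call:
arm_command(
  commands=[0,0,0,0.001,0,0,0,0,0.002,0,0,0,0,0.003,0,0,0,0,0.004,0,0,0,0,0.005,0,0,0,0,0.006,0,0,0,0,0.007,0,0,0,0,0.007,0,0,0,0,0.007,0],
)

```text
t: 8.7
position: [0.4798, -0.2187, 0.1451]
eef_rot: [[-0.869, 0.495, -0.0], [0.495, 0.869, 0.0], [0.0, -0.0, -1.0]]
contact_force: [-0.0, -0.1, -4.5]
finger_gap: 0.0127
```

Call:
arm_command(
  commands=[0,0,0,0.0005,0,0,0,0,0.001,0,0,0,0,0.0015,0,0,0,0,0.002,0,0,0,0,0.002,0,0,0,0,0.002,0],
)

```text
t: 9.2
position: [0.4798, -0.2187, 0.1432]
eef_rot: [[-0.869, 0.495, -0.0], [0.495, 0.869, 0.0], [0.0, 0.0, -1.0]]
contact_force: [-0.9, 0.5, -4.5]
finger_gap: 0.013
```

No force at about 12 mm, so the studs have entered the holes. Continuing down.

Call:
arm_command(
  commands=[0,0,0,0.001,0,0,0,0,0.002,0,0,0,0,0.003,0,0,0,0,0.004,0,0,0,0,0.005,0,0,0,0,0.006,0,0,0,0,0.007,0,0,0,0,0.008,0,0,0,0,0.009,0,0,0,0,0.009,0,0,0,0,0.009,0],
)

```text
t: 10.12
position: [0.4797, -0.2187, 0.1341]
eef_rot: [[-0.869, 0.495, -0.0], [0.495, 0.869, 0.0], [0.0, -0.0, -1.0]]
contact_force: [-0.3, 1.1, -4.7]
finger_gap: 0.0127
```

Call:
arm_command(
  commands=[0,0,0,0.0004,0,0,0,0,0.0008,0,0,0,0,0.0012,0,0,0,0,0.0012,0,0,0,0,0.0012,0],
)

```text
t: 10.53
position: [0.4798, -0.2187, 0.1331]
eef_rot: [[-0.869, 0.495, 0.0], [0.495, 0.869, 0.0], [0.0, 0.0, -1.0]]
contact_force: [0.8, 1.6, -4.6]
finger_gap: 0.013
```

Call:
arm_command(
  commands=[0,0,0,0.0003,0,0,0,0,0.0006,0,0,0,0,0.0009,0,0,0,0,0.0012,0,0,0,0,0.0012,0,0,0,0,0.0012,0],
)

```text
t: 11.03
position: [0.4798, -0.2187, 0.1318]
eef_rot: [[-0.869, 0.495, -0.0], [0.495, 0.869, 0.0], [0.0, 0.0, -1.0]]
contact_force: [-0.3, 0.9, -4.4]
finger_gap: 0.0127
```

Call:
arm_command(
  commands=[0,0,0,0.0003,0,0,0,0,0.0006,0,0,0,0,0.0006,0,0,0,0,0.0006,0],
)

```text
t: 11.37
position: [0.4798, -0.2187, 0.1317]
eef_rot: [[-0.869, 0.494, -0.0], [0.494, 0.869, 0.0], [0.0, -0.0, -1.0]]
contact_force: [-1.3, 1.3, -1.0]
finger_gap: 0.0128
```

Call:
arm_command(
  commands=[0,0,0,0.0002,0,0,0,0,0.0004,0,0,0,0,0.0004,0,0,0,0,0.0004,0],
)

```text
t: 11.7
position: [0.4798, -0.2187, 0.1317]
eef_rot: [[-0.869, 0.494, -0.0], [0.494, 0.869, 0.0], [0.0, -0.0, -1.0]]
contact_force: [-3.9, 2.8, 4.0]
finger_gap: 0.013
```

```bash
python3 - <<'E'
from h import *
print(monitor.sense()['contact_force'])
for n in['side','scene']:
    s,p,d=grab(n,n+'2');W=world(n,d)
    a,b,c,e=dict(side=(250,420,130,370),scene=(170,330,30,215))[n]
    w=W[a:b,c:e].reshape(-1,3);col=p[a:b,c:e].reshape(-1,3)
    m=(w[:,2]>.079)&(w[:,2]<.095)&(col.min(1)>120)&(np.hypot(w[:,0]-.478,w[:,1]+.2185)<.06);q=w[m]
    A=np.c_[q[:,:2]-[.478,-.2185],np.ones(len(q))];f=np.linalg.lstsq(A,q[:,2],rcond=None)[0];print(n,len(q),'disc top z',f[2],np.median(q[:,2]),'tilt',f[:2])
    m=(w[:,2]>.055)&(w[:,2]<.066)&(col.min(1)>140);print('box top z (0.060)',np.median(w[m][:,2]))
a=cv2.imread('pics/side2.png')[230:420,120:380];b=cv2.imread('pics/scene2.png')[150:340,10:270]
cv2.imwrite('pics/z5.png',cv2.resize(np.vstack([a,b]),None,fx=1.57,fy=1.57))
E
```

```text
[-3.87351988  2.83696034  3.99917219]
side 3087 disc top z 0.08548366805230075 0.08536103125840588 tilt [-0.00553206 -0.0039343 ]
box top z (0.060) 0.06014124301422338
scene 2124 disc top z 0.08437122645568786 0.08401001315793624 tilt [0.00069209 0.00263255]
box top z (0.060) 0.05870639631343381
```

View pics/z5.png

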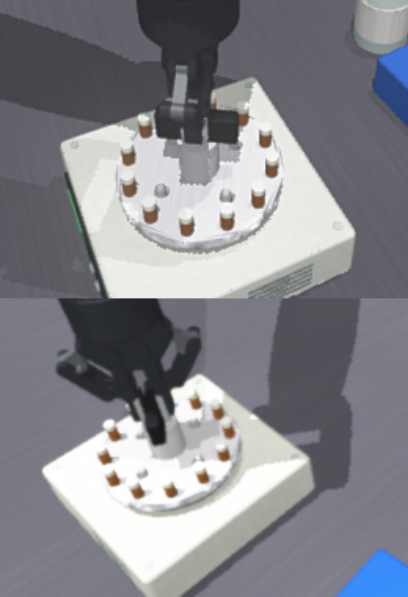

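Disc top is at 85 mm with almost no tilt, and the load is on the plate, so the carousel is home. I'm releasing and rising.

Call:
arm_command(
  commands=[0.2,0,0,0,0,0.4,0,0,0,0,0.7,0,0,0,0,0.7,0,0,0,0,0.7,0,0,0,0,0.7,0,0,0,0],
  squeeze=20,
)

```text
t: 12.3
position: [0.48, -0.2189, 0.131]
eef_rot: [[-0.869, 0.495, 0.001], [0.495, 0.869, -0.0], [-0.001, -0.0, -1.0]]
contact_force: [-0.5, -0.1, -0.1]
finger_gap: 0.06
```

Call:
arm_command(
  commands=[0.7,0,0,-0.005,0,0.7,0,0,-0.015,0,0.7,0,0,-0.035,0,0.7,0,0,-0.06,0,0.7,0,0,-0.09,0,0.7,0,0,-0.115,0,0.7,0,0,-0.13,0,0.7,0,0,-0.13,0,0.7,0,0,-0.13,0],
)

```text
t: 13.05
position: [0.4803, -0.219, 0.2625]
eef_rot: [[-0.869, 0.494, 0.003], [0.494, 0.869, -0.002], [-0.003, -0.0, -1.0]]
contact_force: [-0.7, 1.2, -0.2]
finger_gap: 0.0596
```

```bash
python3 - <<'E'
from h import *
s=monitor.sense();print(s['position'],s['contact_force'],s['finger_gap'])
for n in['side','scene']:
    s,p,d=grab(n,n+'3');W=world(n,d)
    a,b,c,e=dict(side=(250,420,130,370),scene=(170,330,30,215))[n]
    w=W[a:b,c:e].reshape(-1,3);col=p[a:b,c:e].reshape(-1,3)
    m=(w[:,2]>.079)&(w[:,2]<.095)&(col.min(1)>120)&(np.hypot(w[:,0]-.478,w[:,1]+.2185)<.06);q=w[m]
    A=np.c_[q[:,:2]-[.478,-.2185],np.ones(len(q))];f=np.linalg.lstsq(A,q[:,2],rcond=None)[0];print(n,'disc top z',f[2],np.median(q[:,2]),'tilt',f[:2])
    m=(w[:,2]>.079)&(w[:,2]<.112)&(np.hypot(w[:,0]-.478,w[:,1]+.2185)<.085);print(cv2.minEnclosingCircle(w[m][:,:2].astype(np.float32)*1000))
a=cv2.imread('pics/side3.png')[230:420,120:380];b=cv2.imread('pics/scene3.png')[150:340,10:270]
cv2.imwrite('pics/z6.png',cv2.resize(np.vstack([a,b]),None,fx=1.57,fy=1.57))
E
```

```text
[ 0.48026938 -0.21899554  0.26248454] [-0.67751307  1.2134254  -0.16085981] 0.05963602390120992
side disc top z 0.08543733836334969 0.08530455572255953 tilt [-0.00260565 -0.00379776]
((477.78826904296875, -219.30276489257812), 75.884765625)
scene disc top z 0.08432060976922606 0.08392054955336481 tilt [0.00240898 0.00108326]
((480.3219299316406, -219.5935516357422), 75.09161376953125)
```

View pics/z6.png

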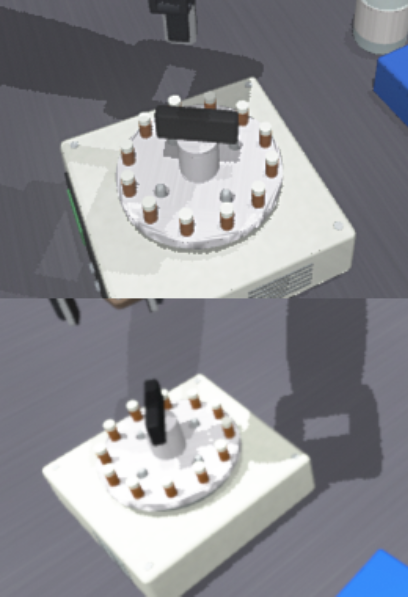

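The carousel sits flat with the studs through its holes, and the gripper is clear above it.

```bash
python3 -c "
from rig import ctrl
print(ctrl.job_done())"
```

```text
the job is handed in; nothing more can be done
None
```

The carousel is on the spindle, fully home and released, and I handed the job in at about 13 s. I picked it up by the bar and matched its angle to the studs from the wrist camera (bar at 150.5°). It then went down over the post and studs without any turning by feel.

- **Height and tilt:** after release, both cameras put the disc top at 84–85 mm, against 85 mm when home. Tilt was under 0.01 rad.
- **Force:** at the end of each lowering move the wrist force stayed low. At seating it changed by about 9 N from the freely held load. I only had readings at those moments, so a brief peak in between would not show.
- **Centring:** the two fixed cameras disagree by a few millimetres in x throughout, which is calibration error. Comparing the disc and plate centres within each one gives an offset of about 1.5–3 mm, with similar uncertainty. The studs visible in the holes confirm the fit.
- **Bystanders:** the arm never came near the bottle, jar or tip box, but I did not measure their positions again at the end.

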